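# Slide a circuit-board carrier home in its jig and flip the clamp lever shut

### The arm

A 6-joint arm with a two-finger parallel gripper is mounted at the origin on the work surface. World frame = base frame: x ahead of the robot, y to its left, z up, the work surface at z = 0. Lengths are in mm, angles in degrees, forces in N, time in s.
With the tool pointing down it reaches from about 350 to 850 mm from the base axis. Payload 8.1 kg.
Tool frame: the origin (TCP) lies between the finger pads; the fingertips stand 22 mm ahead of it and the grasp point (between the pads) lies 3 mm ahead of it (r.nose_length is the z of the fingertips in the tool frame, in mm); z points along the fingers, x is the direction in which the jaws open and shut, and the axes are right-handed (so a half turn about z gives the same grasp; the last joint's range is limited). The gripper opens to 85 mm and grips with 20 to 120 N. Pads are 22 mm wide; open, the fingers measure 114 mm over their backs; the gripper's body (76 mm by 85 mm) begins 54 mm behind the grasp point. The pads swing forward as they close: fully open they stand 13 mm farther back than shut.
Start: joints at [-76.857, 7.471, 85.268, -0, 87.261, -4.893], TCP at [185.796, -570.513, 253.292] pointing down, gripper open.
Joint ranges: [-169.43, 169.43], [-51.17, 129.36], [1.28, 143.12], [-76.62, 256.62], [0, 156.53], [-152.29, 152.29]. Speed limits (degrees/s): [136.94, 136.94, 159.86, 180, 180, 180].

### API

Orientations are given as [roll, pitch, yaw] about the fixed x, y, z axes, in that order (R = Rz(yaw) Ry(pitch) Rx(roll)).
In Python, from bench import r gives the robot as it stands.
- The arm moves only by the shell command python3 -m jog 'ROWS' [FORCE]. ROWS is JSON, a list of rows, each a list of 5 numbers: the shift along the tool's x, y, z in m, then the turn about the tool's z in degrees, then the opening in per cent of the stroke, from 0 (shut) to 100 (fully open). A call has 1 to 8 rows; each row is the pose to reach, as a shift and turn from the pose measured when the call began, along the tool's axes at that moment; what a row does not reach only later rows make up. A row lasts 1/10 s, in which the tool goes at most 50 mm and 8.59 degrees, less where a joint would pass 70% of its speed; a pose out of reach is approached as far as the arm can. A call with a gripper value outside its range is refused whole. The fingers move at their own pace and stop on an object; FORCE is the grip in N (left out, the last holds). Time passes only in rows, so rows that repeat a pose let the fingers close. It gives the time, the measured TCP pose, the force and the opening at its end, in the units of the state.
- r.sense(): the state, without advancing time (a new reading comes with each control period).
- r.snapshot(name): name is "scene" or "side" or "wrist"; returns a dict with "image" (384x512x3 uint8, red, green, blue), "K" (3x3 intrinsics, pixels), "distortion" ([k1, k2, p1, p2, k3] as OpenCV has them; the pictures are not rectified), "T" (4x4, takes a point from camera to world coordinates); the wrist camera has in their place "tool_from_camera" (4x4, takes a point from camera to tool coordinates, whose origin is the TCP and whose axes are the tool frame's). Camera axes: x right, y down, z forward; pixel columns grow to the right and rows downward; lengths in mm; the calibration is good to about 2 mm. A picture is of the moment at which its call begins: read the wrist's pose just before it. There is no depth.
- r.hand_in(): hands the job in, once; it reports no verdict.
Trained networks look in a picture, given as the dict that the camera call returned (one of the last four; its "shot" number tells which), for a name from the list of things; names that differ only in an ending like _2 or _b are one class to them, and where a whole thing is asked for, a point or a joint stands for the part that bears it (a point fixed in the world has none). Each returns a list of dicts, best first, with "conf" (0 to 1); they miss things now and then, are a little off and sometimes report something else, mostly with a low value. They report only what shows in the picture. A call takes as long as a camera call. They do not tell look-alikes from the thing itself.
- r.search_frame(picture, label): "bbox" ([left, top, right, bottom] in pixels, round what is visible of it).
- r.pinpoint(picture, label): "uv" ([column, row] in pixels: a listed point, or the origin of a listed thing).
The state is a dict: "time": time; "joint_pos": joint angles; "qd": joint speeds; "joint_efforts": joint torques, N m; "tool_pos": TCP position; "tcp_rot": TCP orientation; "ft_force": force on the tool from outside, world axes, zero at the start; "wrist_torque": the same for the moment, N m; "finger_gap": finger opening in mm.
Only numpy, scipy, OpenCV 4.12 (cv2) and the standard library are available. Lean on these libraries where they do the work, as an engineer would, in place of code of your own. Each camera call takes 0.05 s, during which the arm holds its last target. There are 200 camera calls.

### The job

Push the circuit-board carrier along its channel in the plywood jig until it sits fully home against the metal stop bar, then push the clamp lever over past its centre so that it snaps shut with its rubber pad pressing on the carrier. Only push: do not lift the carrier off the jig, and leave the solder reel, the tin and the wooden block where they stand.

Things in the scene. Friction and masses are not known exactly. Their poses are not given: they have to be found in the camera images.
- jig: Fixed plywood base 360 x 130 x 15 mm; origin at the centre of its underside, x along the channel towards stop and lever, z up. All 'jig' numbers are mm in these axes. Channel floor: plywood top, z 15. Two guide rails, x -150 to 40, inner faces y +-42, tops z 27; the channel is open beyond x -150. Lever hinge axis parallel to y at x 90, z 52, in steel cheeks x 75 to 105, y +-22, tops z 64.
- stop_face (a point): On the face of the metal stop bar that the carrier must touch (jig x 40, y 0, z 27); axes as the jig's. The bar spans the channel, x 40 to 55, top at z 31.
- carrier: Loose grey plastic slab, 110 (x, along the channel) x 80 x 24 mm high, about 0.25 kg, green circuit board on top, its components up to 34 mm above the underside. Origin at the centre of its underside, on the channel floor; x points to the stop. It starts 25 to 60 mm short of the stop, slides with plain friction (about 1 to 3 N) and has 2 mm of play each side.
- carrier_tail (a point): Centre of the carrier's end face that is away from the stop (carrier x -55, y 0, z 12 mm): the face to push on, 80 wide, 24 high. Home: it lies at jig x -70 mm.
- lever_angle (a joint): Clamp lever angle, rad. 0: open, handle leaning 0.61 from upright towards jig +x, pad arm raised. Grows as the handle is pushed towards jig -x. An over-centre spring drives it away from 0.61 (handle upright) to either end: about 4 N at the bar starts it from 0, less nearer the centre, then it snaps over by itself to about 1.22, the pad on the carrier (hard stop at 1.29 with nothing under the pad).
- handle_bar (a point): Centre of the lever's cross bar, a black bar 16 mm in diameter and 86 mm long over its round ends, parallel to jig y, at the top of a 12 mm steel stem, 115 mm from the hinge axis. Open: jig x 156, z 146 mm; upright: x 90, z 167; shut: x 24, z 146.
- lever: V-shaped steel clamp lever: handle stem and pad arm, 0.96 rad apart; origin on the hinge axis. A round black rubber pad, 16 mm in diameter, sits under the end of the pad arm, 68 mm from the hinge. Shut, the pad's centre is at jig x 22 and its lower face at z 39, the top of the carrier, which it presses with about 5 N. Shut too early, it blocks a carrier that is not yet under it.
- reel: Bystander: standing solder reel, 54 mm in diameter, 40 mm high, loose; origin at the centre of its underside.
- tin: Bystander: round metal tin, 64 mm in diameter, 24 mm high, loose; origin at the centre of its underside.
- block: Bystander: wooden block 75 x 45 x 35 mm high, loose; origin at the centre of its underside.
Mind the look-alikes: they are no part of the job. Of the things like the carrier, leave any that is yellow; of the rest the smaller one is meant.

How it is judged:
By the outcome, as a careful person would: the job done as asked, in the order asked, and still so for the second after the job is handed in, with the robot touching nothing.
It also fails if it takes over 51 s, if anything falls off the work surface, if the arm or the gripper's body presses on something with over 40 N, if the wrist force passes 120 N, or if a joint passes its speed limit or range.

## Working session

There is one attempt and no reset: what is moved stays moved. The work goes in short steps, Python scripts to look and compute and a shell command to move; the robot and the scene stay as the last step left them, time stands still between calls to the robot, and variables do not carry over. Pictures are saved under pics/ and viewed, about 8 in all and at most 12, crops included, and the job is handed in when it is done.

```bash
ls; mkdir -p pics; cat > look.py <<'E'
import cv2,numpy as np
from bench import r
def snap(n,fn=None):
    s=r.snapshot(n)
    if fn: cv2.imwrite('pics/'+fn,cv2.cvtColor(s['image'],cv2.COLOR_RGB2BGR))
    return s
E
python3 - <<'E'
from look import *
S=[snap('scene'),snap('side')]
cv2.imwrite('pics/a.png',cv2.cvtColor(np.vstack([s['image'] for s in S])[:, :],cv2.COLOR_RGB2BGR)) 
im=np.hstack([s['image'] for s in S]); cv2.imwrite('pics/a.png',cv2.cvtColor(cv2.resize(im,(800,300)),cv2.COLOR_RGB2BGR))
cv2.imwrite('pics/scene.png',cv2.cvtColor(S[0]['image'],cv2.COLOR_RGB2BGR))
cv2.imwrite('pics/side.png',cv2.cvtColor(S[1]['image'],cv2.COLOR_RGB2BGR))
for s in S:
    print(s['T'].round(3).tolist(),s['K'].round(1).tolist())
    for l in ['jig','carrier','lever','reel','tin','block']:
        print(l,[(np.round(d['bbox']).tolist(),round(d['conf'],2)) for d in r.search_frame(s,l)])
    for l in ['jig','carrier','carrier_tail','stop_face','handle_bar','lever']:
        print(l,[(np.round(d['uv'],1).tolist(),round(d['conf'],2)) for d in r.pinpoint(s,l)])
print(r.sense())
E
```

```text
pics
[[-0.336, 0.825, -0.453, 1049.869], [0.942, 0.29, -0.171, 115.175], [-0.01, -0.485, -0.875, 1024.966], [0.0, 0.0, 0.0, 1.0]] [[484.2, 0.0, 252.7], [0.0, 484.2, 193.6], [0.0, 0.0, 1.0]]
jig [([198.0, 178.0, 362.0, 260.0], 0.6)]
carrier [([229.0, 97.0, 276.0, 140.0], 0.89), ([232.0, 189.0, 282.0, 230.0], 0.88), ([122.0, 162.0, 175.0, 216.0], 0.81)]
lever [([231.0, 190.0, 283.0, 230.0], 0.5)]
reel [([295.0, 154.0, 318.0, 182.0], 0.81)]
tin [([304.0, 266.0, 330.0, 293.0], 0.79)]
block [([211.0, 246.0, 248.0, 282.0], 0.96)]
jig [([281.9, 213.9], 0.72)]
carrier [([151.2, 192.3], 0.65), ([257.1, 210.6], 0.57), ([252.7, 120.5], 0.56)]
carrier_tail [([233.9, 204.8], 0.98), ([237.5, 110.0], 0.86)]
stop_face [([296.1, 217.2], 0.77)]
handle_bar [([356.7, 202.5], 0.9)]
lever [([314.9, 216.1], 0.78), ([229.4, 263.7], 0.33)]
[[0.985, -0.116, 0.126, 432.886], [-0.17, -0.725, 0.668, -783.242], [0.014, -0.679, -0.734, 936.757], [0.0, 0.0, 0.0, 1.0]] [[450.2, 0.0, 244.2], [0.0, 450.2, 189.7], [0.0, 0.0, 1.0]]
jig [([201.0, 132.0, 282.0, 268.0], 0.57)]
carrier [([221.0, 198.0, 264.0, 240.0], 0.82),
[... 562 characters left out ...]
r [([227.3, 177.0], 0.84)]
{'time': 1.3, 'joint_pos': array([-7.68543746e+01,  7.47050807e+00,  8.52668645e+01, -1.62266324e-03,
        8.72615570e+01, -4.89290414e+00]), 'qd': array([-0.06068918, -0.03134528,  0.01602069,  0.00810365, -0.02713805,
       -0.00223423]), 'joint_efforts': array([ 9.96782692e-04, -5.69311523e+01, -5.00856543e+01, -2.81219018e-04,
        9.84239196e-04, -5.07621678e-05]), 'tool_pos': array([ 185.80960637, -570.51402901,  253.3080654 ]), 'tcp_rot': array([ 1.79998294e+02, -9.28284073e-04, -7.19613929e+01]), 'ft_force': array([ 1.03866457, -0.38215476, -0.26796136]), 'wrist_torque': array([-0.00483139,  0.04843808,  0.03276784]), 'finger_gap': 85.70698869770385}
```

View pics/scene.png

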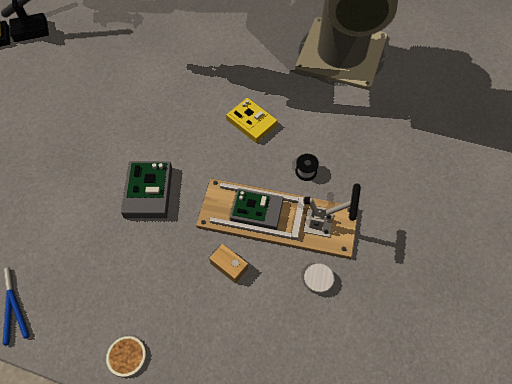

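View pics/side.png

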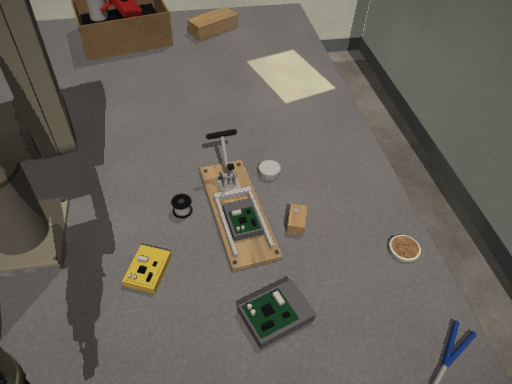

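Scene: candidates for the carrier are the yellow board at (252,120), the large grey one at (151,192) and the smaller grey one in the jig at (257,210). The one in the jig is meant. The reel is at (307,167), the tin at (319,279) and the block at (229,263). Next I fit the jig pose and check it in a close crop.

```bash
cat >> look.py <<'E'
from scipy.optimize import least_squares
def proj(s,P):
    T=np.linalg.inv(s['T']); 
    return cv2.projectPoints(np.float64(P).reshape(-1,3),cv2.Rodrigues(T[:3,:3])[0],T[:3,3],s['K'],np.float64(s['distortion']))[0].reshape(-1,2)
def pl(p,P):
    c,q=np.cos(p[2]),np.sin(p[2]);P=np.float64(P).reshape(-1,3)
    return np.c_[p[0]+c*P[:,0]-q*P[:,1],p[1]+q*P[:,0]+c*P[:,1],P[:,2]]
E
cat > fit.py <<'E'
from look import *
S=[snap('scene'),snap('side')]
pts={'jig':(0,0,0),'stop_face':(40,0,27),'lever':(90,0,52),'handle_bar':(156,0,146)}
obs=[];tails=[]
for i,s in enumerate(S):
    g=None
    for l,P in pts.items():
        d=r.pinpoint(s,l)
        if d: obs.append((i,P,d[0]['uv']))
    d=[q for q in r.pinpoint(s,'carrier_tail')]
    tails.append([q['uv'] for q in d])
f=lambda p:np.ravel([proj(S[i],pl(p,P))[0]-uv for i,P,uv in obs])
o=least_squares(f,[500,0,-1.],loss='soft_l1')
o=min([least_squares(f,[600,0,a],loss='soft_l1') for a in (0,1.5,3,-1.5)],key=lambda o:o.cost)
p=o.x;print(p[:2],np.degrees(p[2]),'res',f(p).reshape(-1,2).round(1).tolist())
cand=[(t0,t1) for t0 in tails[0] for t1 in tails[1]]
best=min((least_squares(lambda t:np.ravel([proj(S[0],pl(p,(t[0],0,27)))[0]-a,proj(S[1],pl(p,(t[0],0,27)))[0]-b]),[-100]) for a,b in cand),key=lambda o:o.cost)
print('tail jig x',best.x,best.fun)
for l,h in (('reel',20),('tin',12),('block',17)):
    B=[]
    for s in S:
        d=r.search_frame(s,l)
        if d: b=d[0]['bbox'];B.append((s,((b[0]+b[2])/2,(b[1]+b[3])/2)))
    w=least_squares(lambda t:np.ravel([proj(s,(t[0],t[1],h))[0]-u for s,u in B]),[600,0]).x
    c,q=np.cos(p[2]),np.sin(p[2]);d=w-p[:2]
    print(l,w.round(),'in jig',np.round([c*d[0]+q*d[1],-q*d[0]+c*d[1]]))
np.save('jig.npy',np.r_[p,best.x])
out=[]
for s,(u,v) in zip(S,[(280,215),(238,205)]):
    im=s['image'].copy()
    im=cv2.resize(im[v-80:v+80,u-90:u+90],None,fx=4,fy=4,interpolation=cv2.INTER_CUBIC)
    def dr(P,c):
        for a in (proj(s,pl(p,P))-[u-90,v-80])*4: cv2.circle(im,tuple(int(k) for k in a),3,c,-1)
    dr([(x,y,15) for x in(-180,180) for y in(-65,65)],(255,0,0)); dr([(x,y,27) for x in (-150,40) for y in (-42,42)],(0,255,255))
    dr([(156,y,146) for y in(-43,0,43)],(255,0,255)); t=best.x[0]
    dr([(x,y,39) for x in(t,t+110) for y in (-40,40)],(255,255,0))
    out.append(cv2.resize(im,(400,356)))
cv2.imwrite('pics/fit.png',cv2.cvtColor(np.hstack(out),cv2.COLOR_RGB2BGR))
E
python3 fit.py
```

```text
[561.33768065  -8.16856946] 96.5619453608472 res [[-1.5, 1.8], [0.9, -1.5], [1.8, -3.5], [-0.9, 0.0], [0.4, -0.1], [0.5, -0.8]]
tail jig x [-102.98365999] [2.35050714 0.20920124 0.81546055 2.94930117]
reel [419.  18.] in jig [ 42. 138.]
tin [675. 127.] in jig [ 121. -128.]
block [710. -71.] in jig [ -80. -140.]
```

View pics/fit.png

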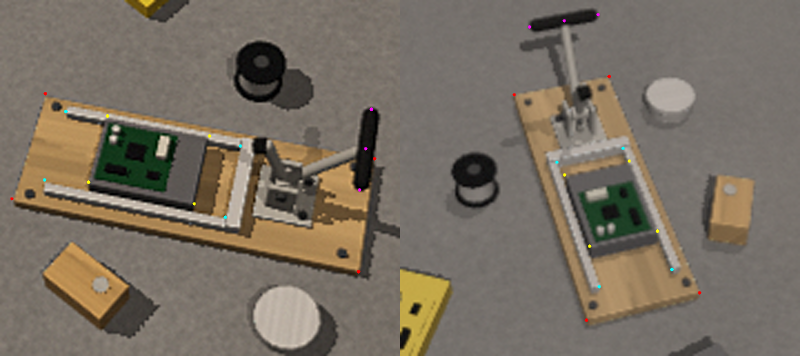

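```bash
cat > delta.py <<'E'
import sys,numpy as np
from bench import r
from scipy.spatial.transform import Rotation as R
p=np.load('jig.npy')
J=R.from_euler('z',p[2]).as_matrix();o=np.r_[p[:2],0]
s=r.sense();T=R.from_euler('xyz',s['tcp_rot'],degrees=True).as_matrix()
print('t',round(s['time'],2),'tcp in jig',(J.T@(s['tool_pos']-o)).round(1),'turn needed',(s['tcp_rot'][2]-(np.degrees(p[2])-180)+180)%360-180,'F jig',(J.T@s['ft_force']).round(1),'gap',round(s['finger_gap'],1),'nose',r.nose_length)
if len(sys.argv)>1:
    t=np.float64(sys.argv[1].split(','));print('shift mm',(T.T@(o+J@t-s['tool_pos'])).round(1))
E
python3 delta.py=0 2>/dev/null; python3 delta.py ' -145,0,150'
```

```text
t 2.2 tcp in jig [-515.7  437.3  253.3] turn needed 11.473608567246913 F jig [-1.4  0.2  0. ] gap 85.5 nose 22.0
shift mm [-276.3 -502.4  103.3]
```

```bash
python3 -m jog '[[-0.276,-0.502,0,11.5,0],[-0.276,-0.502,0,11.5,0],[-0.276,-0.502,0,11.5,0],[-0.276,-0.502,0,11.5,0],[-0.276,-0.502,0,11.5,0],[-0.276,-0.502,0,11.5,0],[-0.276,-0.502,0,11.5,0],[-0.276,-0.502,0,11.5,0]]' 40; python3 delta.py ' -145,0,150'
```

```text
time: 3.0
tool_pos: [460.2, -277.5, 253.6]
tcp_rot: [-180.0, -0.0, -83.5]
ft_force: [0.7, -1.3, 0.2]
finger_gap: 0.1
t 3.0 tcp in jig [-256.   131.3  253.6] turn needed -0.028376440170973183 F jig [-1.4 -0.6  0.2] gap 0.1 nose 22.0
shift mm [-111.1 -131.2  103.6]
```

```bash
python3 -m jog '[[-0.111,-0.131,0.05,0,0],[-0.111,-0.131,0.104,0,0],[-0.111,-0.131,0.104,0,0],[-0.111,-0.131,0.104,0,0],[-0.111,-0.131,0.104,0,0],[-0.111,-0.131,0.104,0,0]]'; python3 delta.py ' -145,0,42'; python3 - <<'E'
from look import *
s=[snap('side'),snap('wrist')]
im=np.hstack([s[0]['image'][100:300,130:390],cv2.resize(s[1]['image'],(267,200))])
cv2.imwrite('pics/b.png',cv2.cvtColor(cv2.resize(im,(800,304)),cv2.COLOR_RGB2BGR))
E
```

```text
time: 3.6
tool_pos: [577.4, -151.0, 148.0]
tcp_rot: [179.9, 0.0, -83.3]
ft_force: [-0.1, 0.6, 1.0]
finger_gap: 0.3
t 3.6 tcp in jig [-143.7    0.4  148. ] turn needed 0.10835762656665793 F jig [0.6 0.  1. ] gap 0.3 nose 22.0
shift mm [  1.4  -0.6 106. ]
```

View pics/b.png

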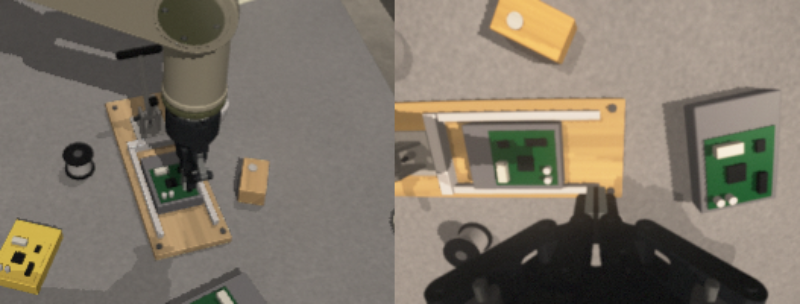

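Carrier sits in the channel, with its tail ahead of the closed fingers. I'll turn the jaws 90° so the linkage stays off the board, and push with two fingertips.

```bash
python3 -m jog '[[0,0,0,-8.5,22],[0,0,0,-17,22],[0,0,0,-25.5,22],[0,0,0,-34,22],[0,0,0,-42.5,22],[0,0,0,-51,22],[0,0,0,-59.5,22],[0,0,0,-68,22]]'; python3 -m jog '[[0,0,0,-8.5,22],[0,0,0,-17,22],[0,0,0,-22,22],[0,0,0,-22,22],[0,0,0,-22,22]]'; python3 delta.py ' -145,0,47'
```

```text
time: 4.5
tool_pos: [578.2, -155.1, 152.9]
tcp_rot: [179.9, -0.3, -15.2]
ft_force: [-0.3, -0.1, -0.9]
finger_gap: 18.8
time: 5.0
tool_pos: [578.3, -156.4, 154.3]
tcp_rot: [179.7, -0.4, 6.5]
ft_force: [0.4, -0.8, -0.3]
finger_gap: 18.8
t 5.0 tcp in jig [-1.492e+02  1.000e-01  1.543e+02] turn needed 89.93936773588001 F jig [-0.8 -0.3 -0.3] gap 18.8 nose 22.0
shift mm [ -0.6  -4.7 107.3]
```

```bash
python3 -m jog '[[-0.001,-0.002,0.04,0,22],[-0.001,-0.002,0.08,0,22],[-0.001,-0.002,0.107,0,22],[-0.001,-0.002,0.107,0,22],[-0.001,-0.002,0.107,0,22]]'; python3 delta.py ' -117,0,46'
```

```text
time: 5.5
tool_pos: [577.7, -155.2, 47.9]
tcp_rot: [179.8, -0.3, 6.4]
ft_force: [1.0, -0.3, 1.0]
finger_gap: 18.8
t 5.5 tcp in jig [-148.     0.5   47.9] turn needed 89.83597233273167 F jig [-0.4 -1.   1. ] gap 18.8 nose 22.0
shift mm [  0.4 -31.    1.8]
```

```bash
python3 -m jog '[[0,-0.015,0.001,0,22],[0,-0.028,0.001,0,22],[0,-0.034,0.001,0,22],[0,-0.039,0.001,0,22],[0,-0.044,0.001,0,22],[0,-0.049,0.001,0,22],[0,-0.053,0.001,0,22],[0,-0.056,0.001,0,22]]'; python3 delta.py ' -81,0,46'; python3 -m jog '[[0,-0.003,0,0,22],[0,-0.005,0,0,22]]';python3 delta.py ' -81,0,46'
```

```text
time: 6.3
tool_pos: [571.5, -99.4, 46.6]
tcp_rot: [179.8, -0.3, 6.4]
ft_force: [-0.7, -1.6, 2.1]
finger_gap: 18.6
t 6.3 tcp in jig [-91.8   0.4  46.6] turn needed 89.83650794585321 F jig [-1.6  0.9  2.1] gap 18.6 nose 22.0
shift mm [  0.3 -10.8   0.6]
time: 6.5
tool_pos: [570.8, -94.2, 46.5]
tcp_rot: [179.8, -0.3, 6.4]
ft_force: [-0.1, -2.3, 2.4]
finger_gap: 19.3
t 6.5 tcp in jig [-86.5   0.4  46.5] turn needed 89.83092298064366 F jig [-2.3  0.4  2.4] gap 19.3 nose 22.0
shift mm [ 0.4 -5.6  0.5]
```

Pushing with about 2 N. I'll continue in fine steps until the force rises.

```bash
python3 -m jog '[[0,-0.001,0,0,22],[0,-0.002,0,0,22],[0,-0.003,0,0,22]]';python3 delta.py; python3 -m jog '[[0,-0.001,0,0,22],[0,-0.002,0,0,22]]';python3 delta.py; python3 -m jog '[[0,-0.001,0,0,22],[0,-0.002,0,0,22]]';python3 delta.py
```

```text
time: 6.8
tool_pos: [570.4, -91.3, 46.4]
tcp_rot: [179.8, -0.3, 6.4]
ft_force: [0.6, -0.8, 0.5]
finger_gap: 18.6
t 6.8 tcp in jig [-83.6   0.4  46.4] turn needed 89.82448522126492 F jig [-0.9 -0.5  0.5] gap 18.6 nose 22.0
time: 7.0
tool_pos: [570.2, -89.3, 46.4]
tcp_rot: [179.8, -0.3, 6.4]
ft_force: [0.9, -1.7, 1.6]
finger_gap: 18.8
t 7.0 tcp in jig [-81.6   0.5  46.4] turn needed 89.81746281254607 F jig [-1.8 -0.7  1.6] gap 18.8 nose 22.0
time: 7.2
tool_pos: [570.6, -88.3, 46.7]
tcp_rot: [179.6, -0.4, 6.4]
ft_force: [3.1, -9.8, -0.9]
finger_gap: 18.4
t 7.2 tcp in jig [-80.7  -0.1  46.7] turn needed 89.82192357391148 F jig [-10.1  -2.   -0.9] gap 18.4 nose 22.0
```

Force rose at TCP −80.7, where −81 was predicted for home. One firmer press, then back off and check.

```bash
python3 -m jog '[[0,-0.001,0,0,22],[0,-0.001,0,0,22]]';python3 delta.py; python3 -m jog '[[0,0.01,0,0,22],[0,0.03,0,0,22],[0,0.03,-0.05,0,22],[0,0.03,-0.1,0,22],[0,0.03,-0.15,0,0],[0,0.03,-0.2,0,0],[0,0.03,-0.2,0,0]]'; python3 - <<'E'
from look import *
p=np.load('jig.npy')
S=[snap('scene'),snap('side')];out=[]
for s,(u,v) in zip(S,[(280,215),(238,205)]):
    im=cv2.resize(s['image'][v-80:v+80,u-90:u+90],(400,356),interpolation=cv2.INTER_CUBIC);out.append(im)
    print([(np.round(d['uv'],1),round(d['conf'],2)) for d in r.pinpoint(s,'carrier_tail')],'home',proj(s,pl(p,(-70,0,27))))
cv2.imwrite('pics/c.png',cv2.cvtColor(np.hstack(out),cv2.COLOR_RGB2BGR))
E
python3 delta.py 195,0,250
```

```text
time: 7.4
tool_pos: [570.9, -88.3, 46.9]
tcp_rot: [179.5, -0.4, 6.4]
ft_force: [3.1, -7.6, 0.3]
finger_gap: 18.8
t 7.4 tcp in jig [-80.7  -0.4  46.9] turn needed 89.82067954673721 F jig [-7.9 -2.2  0.3] gap 18.8 nose 22.0
time: 8.1
tool_pos: [576.2, -117.7, 256.7]
tcp_rot: [179.3, -1.2, 6.4]
ft_force: [0.5, 0.4, 1.0]
finger_gap: 0.1
[(array([245. , 206.1]), 0.92), (array([235.1, 110.3]), 0.73), (array([153.1, 161.8]), 0.56)] home [[248.23032383 206.99253248]]
[(array([137.3, 285.8]), 0.82), (array([246. , 224.5]), 0.81), (array([249.8, 329.2]), 0.78)] home [[244.9152941  225.23553097]]
t 8.3 tcp in jig [-108.7    2.   245.3] turn needed 89.82134463146951 F jig [0.2 0.9 0.1] gap 0.1 nose 22.0
shift mm [   1.1 -303.7   -6.7]
```

View pics/c.png

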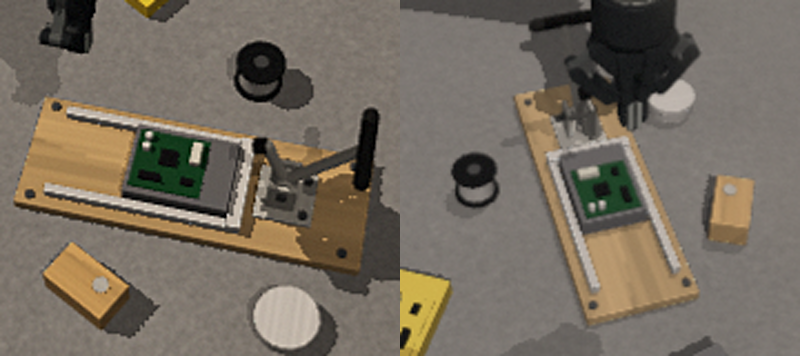

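Carrier appears flush with the stop bar in both views, lever still open (bar at (365,150) left view). Now travel over to behind the handle, taking a wrist picture of the stop seam on the way.

```bash
python3 -m jog '[[0,-0.05,0,0,0],[0,-0.1,0,0,0],[0,-0.15,0,0,0],[0,-0.15,0,0,0]]'; python3 - <<'E'
from look import *
s=snap('wrist');print([np.round(d['bbox']).tolist() for d in r.search_frame(s,'carrier')])
cv2.imwrite('pics/d.png',cv2.cvtColor(s['image'],cv2.COLOR_RGB2BGR))
E
python3 delta.py 196,0,250
```

```text
time: 8.7
tool_pos: [552.9, 38.2, 241.6]
tcp_rot: [179.8, -0.0, 6.7]
ft_force: [-0.3, 0.3, -1.3]
finger_gap: 0.2
[[224.0, 180.0, 288.0, 259.0], [53.0, 238.0, 127.0, 317.0]]
t 8.8 tcp in jig [ 42.5   2.6 242.1] turn needed 89.98950898962414 F jig [ 0.1 -0.5 -0.7] gap -0.0 nose 22.0
shift mm [   2.6 -153.5   -8.9]
```

View pics/d.png

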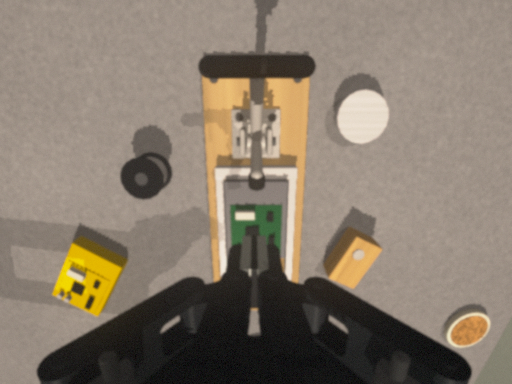

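The wrist view shows the carrier's front edge (row 180) directly against the stop bar, with no wood showing. The handle bar is at (258,66), centred on the jig. Continue to behind the bar.

```bash
python3 -m jog '[[0.002,-0.05,-0.008,0,0],[0.002,-0.1,-0.008,0,0],[0.002,-0.154,-0.008,0,0],[0.002,-0.154,-0.008,0,0],[0.002,-0.154,-0.008,0,0]]'; python3 -m jog '[[0,0,0.04,0,0],[0,0,0.08,0,0],[0,0,0.096,0,0],[0,0,0.096,0,0],[0,0,0.096,0,0]]'; python3 delta.py 176,0,152
```

```text
time: 9.3
tool_pos: [538.0, 186.9, 247.7]
tcp_rot: [179.6, 0.0, 6.6]
ft_force: [0.2, -0.9, -0.5]
finger_gap: -0.3
time: 9.8
tool_pos: [538.8, 185.2, 152.8]
tcp_rot: [179.6, 0.0, 6.5]
ft_force: [-0.2, 0.3, 0.6]
finger_gap: -0.3
t 9.8 tcp in jig [194.7   0.3 152.8] turn needed 89.98543292540188 F jig [0.3 0.2 0.6] gap -0.3 nose 22.0
shift mm [ 0.3 18.7  0.9]
```

```bash
python3 -m jog '[[0,0.012,0.001,0,0],[0,0.02,0.001,0,0],[0,0.028,0.001,0,0],[0,0.036,0.001,0,0]]'; python3 delta.py; python3 -m jog '[[0,0.008,0,0,0],[0,0.016,0,0,0],[0,0.024,0,0,0],[0,0.032,0,0,0],[0,0.04,0,0,0]]'; python3 delta.py 98,0,152
```

```text
time: 10.2
tool_pos: [544.7, 150.2, 155.2]
tcp_rot: [179.7, -0.3, 6.6]
ft_force: [-0.6, 6.1, 5.0]
finger_gap: -0.3
t 10.2 tcp in jig [159.2  -1.6 155.2] turn needed 89.99974124717903 F jig [ 6.2 -0.1  5. ] gap -0.3 nose 22.0
time: 10.7
tool_pos: [549.3, 109.4, 155.3]
tcp_rot: [179.7, -0.3, 6.5]
ft_force: [0.5, 1.1, 0.8]
finger_gap: -0.4
t 10.7 tcp in jig [118.2  -1.5 155.3] turn needed 89.98642374624774 F jig [ 1.1 -0.6  0.8] gap -0.4 nose 22.0
shift mm [-1.5 20.1  3.4]
```

```bash
python3 -m jog '[[0,0.008,0,0,0],[0,0.016,0,0,0],[0,0.023,0,0,0],[0,0.03,0,0,0],[0,0.03,0,0,0]]'; python3 delta.py; python3 -m jog '[[0,-0.02,0,0,0],[0,-0.06,0,0,0],[0,-0.06,-0.05,0,0],[0,-0.06,-0.1,0,0],[0,-0.06,-0.1,0,0]]'; python3 - <<'E'
from look import *
p=np.load('jig.npy')
S=[snap('scene'),snap('side')];out=[]
for s,(u,v) in zip(S,[(280,215),(238,205)]):
    im=cv2.resize(s['image'][v-80:v+80,u-90:u+90],(400,356),interpolation=cv2.INTER_CUBIC);out.append(im)
    for l,P in (('carrier_tail',(-70,0,27)),('handle_bar',(24,0,146))):
        print(l,[(np.round(d['uv'],1),round(d['conf'],2)) for d in r.pinpoint(s,l)],'home',proj(s,pl(p,P)))
cv2.imwrite('pics/e.png',cv2.cvtColor(np.hstack(out),cv2.COLOR_RGB2BGR))
E
```

```text
time: 11.2
tool_pos: [552.8, 78.6, 155.3]
tcp_rot: [179.7, -0.3, 6.5]
ft_force: [0.2, 0.4, -0.5]
finger_gap: -0.1
t 11.2 tcp in jig [ 87.2  -1.4 155.3] turn needed 89.93608055816179 F jig [ 0.3 -0.2 -0.5] gap -0.1 nose 22.0
time: 11.7
tool_pos: [549.1, 140.0, 264.1]
tcp_rot: [179.7, -1.0, 6.6]
ft_force: [1.9, -0.4, 0.5]
finger_gap: 0.4
carrier_tail [(array([235.3, 110.4]), 0.89), (array([245.9, 212.2]), 0.88), (array([151.8, 161.3]), 0.78)] home [[248.23032383 206.99253248]]
handle_bar [(array([291.8, 188.5]), 0.72)] home [[291.11915099 189.56053094]]
carrier_tail [(array([249.3, 327.6]), 0.79), (array([244.5, 223.8]), 0.7)] home [[244.9152941  225.23553097]]
handle_bar [(array([233.3, 166.6]), 0.85)] home [[235.03047554 167.36609441]]
```

View pics/e.png

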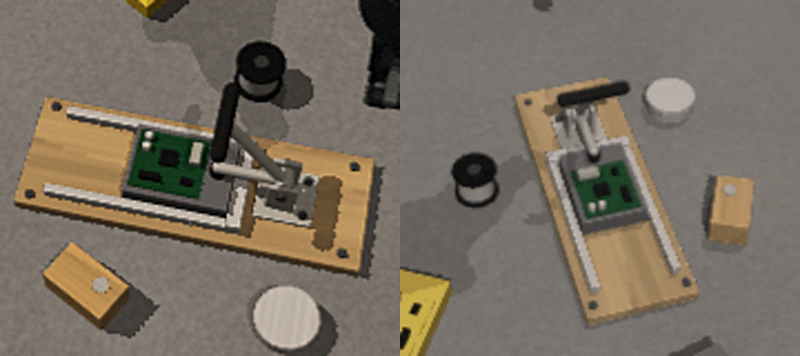

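The lever is shut: the bar is within about 2 px of its predicted shut position in both views, and the pad is on the carrier, which is still against the stop. Bystanders are unmoved and the arm is clear.

```bash
python3 -c "
from bench import r
print(r.sense()['time'],r.hand_in())"
```

```text
the job is handed in; nothing more can be done
12.0 None
```

The carrier is pushed home against the stop bar and the clamp lever has snapped shut with its pad on the carrier. I handed the job in at 12.0 s, with the arm raised clear of everything.

- **Carrier:** I chose the smaller grey carrier, the one in the jig, and left the yellow board and the large grey one alone. Pushing on its tail took about 2 N, then rose to 8–10 N at the stop. The tool was then within 0.3 mm of where the carrier should be home. The wrist picture showed no gap at the stop bar.
- **Lever:** I pushed the handle bar past centre with about 6 N at most in the readings. Afterwards the bar was within about 2 px of its predicted shut position in both views, and the pad was on the carrier.
- **Bystanders:** the reel, tin and block looked unmoved in the last pictures.

**Disagreement:** after the lever shut, the network's tail point in the scene view was about 5 px from the predicted home position. In the scene view before the lever was pushed it was about 3 px off, and in the last side view about 1.5 px. I took this as detector error, since the pictures showed the carrier flush against the stop.

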